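# Hook the long spacer out of the heat sink

### The job

A long brass hex spacer has slipped deep between the fins of the heat sink. Take the hooked pick from its rest, reach its hook down behind the long spacer and drag the spacer along its slot until it lies on the bench wholly clear in front of the fins, without touching the spacer with the gripper. Leave the short spacer where it is, and lay the pick back in its rest as it was.

Things in the scene. Friction and masses are not known exactly. Their poses are not given: they have to be found in the camera images.
- pick_grip (a point): middle of the pick's level 120x14x14 mm wooden handle, lying 75 mm above the bench in two open notches (18 mm wide, flaring to 40) of a fixed rest, whose 8 mm posts, rims at 86 mm, stand at x = -50 and +50. x points along the shaft to the hook, z up: at x = 150 a blade 4 mm thick (x), 10 wide (y) hangs to 55 mm below the handle's centre. 110 g, balances at x = 16. Lift straight up.
- long_spacer_center (a point): centre (7 mm above the bench) of the loose long brass hex spacer, 45 mm long in its x (along the slot), 14 mm across flats, 65 g, lying on the bench in either outer slot of the heat sink; at least 25 mm free behind it at the start
- short_spacer_center (a point): centre of a like brass spacer that is only 18 mm long, lying in the other outer slot; to be left alone
- heatsink: fixed aluminium heat sink; origin on the bench under its middle, z up. Four fins along x from -61 to +61 mm, 6 mm thick, 30 high, at y = -45, -15, 15, 45; so three slots 24 mm wide at y = -30, 0, 30, open above and at the front (-x), the bench their floor, closed behind by a plate 45 mm high from x = 60 to 70; transistors behind it to x = 75

How it is judged:
On the way, in this order (a step that is already met when the one before it is completed fails the run):
1. the pick is lifted out of its rest (distance of pick_grip from where it was at the start of the episode above 0.03 m and x of long_spacer_center in the frame of heatsink above -0.06 m), for 0.2 s.
2. the long spacer is wholly out in front of the fins while the pick is off its rest (x of long_spacer_center in the frame of heatsink below -0.082 m and distance of pick_grip from where it was at the start of the episode above 0.03 m), for 0.2 s.
At the end, for the whole second after the job is handed in: The long spacer is at rest on the bench, its centre over 82 mm in front (-x) of the heat sink's origin; the short spacer is within 12 mm of its start; the pick is still, its handle's centre within 20 mm of its start in the rest, under 10 degrees off upright (x of long_spacer_center in the frame of heatsink below -0.082 m and height (world z) of long_spacer_center between 0 and 0.015 m and linear speed of each of long_spacer, pick below 0.02 m/s and distance of short_spacer_center from where it was at the start of the episode below 0.012 m and distance of pick_grip from where it was at the start of the episode below 0.02 m and angle between pick_grip's own z axis and vertical below 0.17 rad); the robot touches nothing.
It fails at once if the gripper or arm touches the long spacer (contact force between any of the fingers, the arm and long_spacer above 0.3 N).
It fails at once if the short spacer is moved out of its place by more than 15 mm (distance of short_spacer_center from where it was at the start of the episode above 0.015 m).
It also fails if it takes over 51 s, if anything falls off the work surface, if the arm or the gripper's body presses on something with over 40 N, if the wrist force passes 120 N, or if a joint passes its speed limit or range.

### The arm

A 6-joint arm with a two-finger parallel gripper is mounted at the origin on the work surface. World frame = base frame: x ahead of the robot, y to its left, z up, the work surface at z = 0. Lengths are in m, angles in rad, forces in N, time in s.
With the tool pointing down it reaches from about 0.25 to 0.775 m from the base axis. Payload 4 kg.
Tool frame: the origin (TCP) lies midway between the tips of the shut fingers; the grasp point (between the pads) lies tcp_to_grasp behind it (tcp_to_grasp is the distance from the TCP to the grasp point, in m); y points along the fingers, z is the direction in which the jaws open and shut, and the axes are right-handed (so a half turn about y gives the same grasp; the last joint's range is limited). The gripper opens to 85 mm and grips with 20 to 120 N. Pads are 22 mm wide; open, the fingers measure 114 mm over their backs; the gripper's body (76 mm by 85 mm) begins 54 mm behind the grasp point. The pads swing forward as they close: fully open they stand 13 mm farther back than shut.
Start: joints at [-1.29, 0.087, 1.371, -0, 1.684, -0.103], TCP at [0.206, -0.51, 0.231] pointing down, gripper open.
Joint ranges: [-3.1, 3.1], [-0.76, 2.03], [0.27, 2.55], [-1.08, 4.22], [0.17, 2.65], [-2.57, 2.57]. Speed limits (rad/s): [2.79, 2.79, 3.14, 3.14, 3.14, 3.14].

### API

Orientations are given as [roll, pitch, yaw] about the fixed x, y, z axes, in that order (R = Rz(yaw) Ry(pitch) Rx(roll)).
In Python, from workcell import move_pose, move_linear, set_joints, set_gripper, dwell, inverse_kinematics, grab_frame, MotionError, close_job, get_clock, get_q, get_dq, get_joint_efforts, get_tcp_pos, get_ee_rot, get_ft_force, get_ft_torque, get_grip_width, tcp_to_grasp gives the robot as it stands. Calls block until the motion is done:
- move_pose(position, orientation): joint-space move of the TCP to a pose.
- move_linear(position, orientation=None, feed=0.15, stop_force=None): straight line of the TCP; orientation=None keeps the orientation; feed is the mean speed in m/s. With stop_force (N) it stops when the force on the tool has changed by that much, and returns True; else False.
- set_joints(angles): joint-space move.
- set_gripper(opening): finger opening in m; the grip force is fixed at half the most; returns when the fingers have stopped.
- dwell(seconds).
- inverse_kinematics(position, orientation): joint angles nearest the present ones, or None.
- grab_frame(name): name is "scene" or "top" or "wrist"; returns a dict with "frame" (480x640x3 uint8, red, green, blue), "fovy" (degrees; the focal length in pixels is half the picture's height over the tangent of half this angle, whatever the lens; pixels are square), "cx", "cy" (the principal point, pixels), "k1" (the pictures are not rectified: a ray, as slopes to the right and down, at radius r is drawn at 1 + k1 r^2 times it, then the intrinsics apply), "cam_to_world" (4x4, takes a point from camera to world coordinates). Camera axes: x right, y down, z forward; pixel columns grow to the right and rows downward; lengths in m; the calibration is good to about 2 mm. A picture is of the moment at which its call begins. There is no depth.
A pose or a line that the arm cannot do raises MotionError and nothing moves.
- close_job(): hands the job in, once; it reports no verdict.
Readings, each from a call of its own:
- get_clock(): time.
- get_q(): joint angles.
- get_dq(): joint speeds.
- get_joint_efforts(): joint torques, N m.
- get_tcp_pos(): TCP position.
- get_ee_rot(): TCP orientation.
- get_ft_force(): force on the tool from outside, world axes, zero at the start.
- get_ft_torque(): the same for the moment, N m.
- get_grip_width(): finger opening in m.
Only numpy, scipy, OpenCV 4.12 (cv2) and the standard library are available. Lean on these libraries where they do the work, as an engineer would, in place of code of your own. Each camera call takes 0.05 s, during which the arm holds its last target. There are 200 camera calls.

## Working session

There is one attempt and no reset: what is moved stays moved. The work goes in short steps, each a Python script; the robot and the scene stay as the last script left them, time stands still between calls to the robot, and variables do not carry over. Pictures are saved under pics/ and viewed, about 8 in all and at most 12, crops included, and the job is handed in when it is done.

```bash
ls; mkdir -p pics; python3 - <<'E'
from workcell import *
import workcell as w, cv2, numpy as np, pickle
d={}
for n in("scene","top","wrist"):
    f=grab_frame(n); d[n]=f
    cv2.imwrite(f"pics/{n}0.png",f["frame"][:,:,::-1])
    print(n,f["fovy"],f["cx"],f["cy"],f["k1"],np.round(f["cam_to_world"],3).tolist())
pickle.dump(d,open("f0.pkl","wb"))
print(get_clock(),get_tcp_pos(),get_ee_rot(),tcp_to_grasp,get_grip_width())
E
```

```text
pics
scene 57.002653149093696 313.95518418332654 239.6372626689661 -0.11009375197309187 [[-0.131, 0.845, -0.518, 0.899], [0.991, 0.117, -0.059, -0.026], [0.011, -0.521, -0.853, 0.64], [0.0, 0.0, 0.0, 1.0]]
top 48.87472438405549 318.03503217916574 242.45906359148444 0.00674149558794079 [[-0.002, -0.993, 0.118, 0.439], [-1.0, 0.001, -0.008, -0.028], [0.008, -0.118, -0.993, 1.045], [0.0, 0.0, 0.0, 1.0]]
wrist 58.14189782231286 320.98465721006573 229.60676295524513 -0.005934173947243176 [[0.374, -0.895, -0.244, 0.268], [-0.928, -0.361, -0.096, -0.485], [-0.002, 0.262, -0.965, 0.373], [0.0, 0.0, 0.0, 1.0]]
0.15 [ 0.20585221 -0.50960524  0.23037351] [-1.57255721e+00  2.00211119e-04 -2.75776158e+00] 0.0187 0.0855080389489016
```

View pics/top0.png

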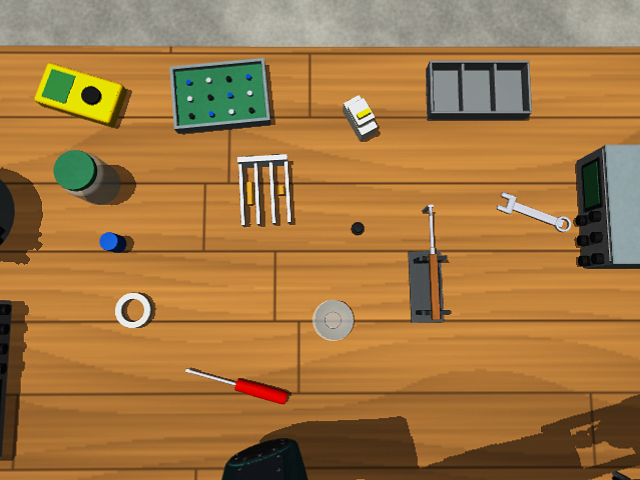

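View pics/scene0.png

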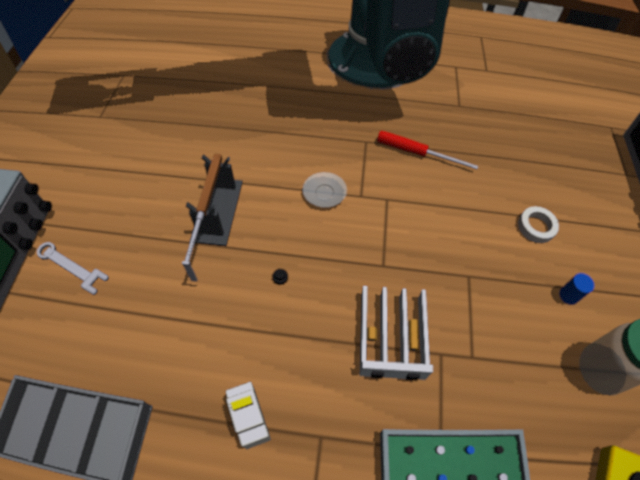

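The top view shows the heat sink at (266,190) with its plate at row 157 and its mouth facing the robot. The long spacer is in the left slot at (250,193) and the short one in the right slot at (282,190). The pick's handle is at (434,285), with its hook at (430,208). The scene view agrees: the long spacer is at (413,335), the short one at (372,333), and the hook is at (190,268).

```bash
cat > h.py <<'E'
from workcell import *
import cv2, numpy as np, pickle
def rays(f,uv):
    fl=240/np.tan(np.radians(f["fovy"])/2)
    K=np.array([[fl,0,f["cx"]],[0,fl,f["cy"]],[0,0,1]])
    p=cv2.undistortPoints(np.array(uv,float).reshape(-1,1,2),K,np.array([f["k1"],0,0,0.])).reshape(-1,2)
    T=np.array(f["cam_to_world"]); d=np.c_[p,np.ones(len(p))]@T[:3,:3].T
    return T[:3,3],d
def onplane(f,uv,z):
    o,d=rays(f,uv); return o+d*((z-o[2])/d[:,2])[:,None]
def tri(fs,uvs):
    A=np.zeros((3,3));b=np.zeros(3);L=[]
    for f,uv in zip(fs,uvs):
        o,d=rays(f,[uv]);d=d[0]/np.linalg.norm(d[0]);P=np.eye(3)-np.outer(d,d);A+=P;b+=P@o;L.append((P,o))
    x=np.linalg.solve(A,b); return x,[round(1000*np.linalg.norm(P@(x-o)),1) for P,o in L]
def snap(n,name):
    f=grab_frame(n);pickle.dump(f,open(f"pics/{name}.pkl","wb"));cv2.imwrite(f"pics/{name}.png",f["frame"][:,:,::-1]);return f
def load(name): return pickle.load(open(f"pics/{name}.pkl","rb"))
def proj(f,P):
    fl=240/np.tan(np.radians(f["fovy"])/2);T=np.linalg.inv(np.array(f["cam_to_world"]))
    q=np.asarray(P)@T[:3,:3].T+T[:3,3];s=q[:,:2]/q[:,2:];s=s*(1+f["k1"]*(s**2).sum(1,keepdims=True))
    return s*fl+[f["cx"],f["cy"]]
E
python3 - <<'E'
from h import *
d=pickle.load(open("f0.pkl","rb"));t,s=d["top"],d["scene"]
print(onplane(t,[(250,193),(282,190)],.007).round(3)); print(onplane(t,[(435,318),(434,256),(430,208)],.075).round(3))
print(onplane(t,[(242,222),(291,220),(238,160),(288,156)],.03).round(3))
for y in(0.05,-0.2):
  for yaw in (0,np.pi,-np.pi,-np.pi/2): print(y,yaw,inverse_kinematics([.42,y,.2],[-np.pi/2,0,yaw]),inverse_kinematics([.3,y,.2],[-np.pi/2,0,yaw]))
E
```

```text
[[0.662 0.1   0.007]
 [0.668 0.036 0.007]]
[[ 0.415 -0.248  0.075]
 [ 0.528 -0.249  0.075]
 [ 0.618 -0.244  0.075]]
[[0.599 0.112 0.03 ]
 [0.603 0.017 0.03 ]
 [0.723 0.122 0.03 ]
 [0.731 0.023 0.03 ]]
0.05 0 [-0.01572966 -0.19287029  1.69956017  0.          1.63490277 -1.58652599] [-0.02204227 -0.48778418  1.90770596  0.          1.72167087 -1.5928386 ]
0.05 3.141592653589793 [-1.57296616e-02 -1.92870288e-01  1.69956017e+00 -4.44089210e-16
  1.63490277e+00  1.55506667e+00] [-2.20422717e-02 -4.87784179e-01  1.90770596e+00 -4.44089210e-16
  1.72167087e+00  1.54875406e+00]
0.05 -3.141592653589793 [-1.57296616e-02 -1.92870288e-01  1.69956017e+00 -4.44089210e-16
  1.63490277e+00  1.55506667e+00] [-2.20422717e-02 -4.87784179e-01  1.90770596e+00 -4.44089210e-16
  1.72167087e+00  1.54875406e+00]
0.05 -1.5707963267948966 [-0.01572966 -0.19287029  1.69956017  0.          1.63490277 -0.01572966] [-0.02204227 -0.48778418  1.90770596  0.          1.72167087 -0.02204227]
-0.2 0 [-0.56639263 -0.09501713  1.61418757  0.          1.62242221 -2.13718896] [-0.74563475 -0.34356933  1.81487718  0.          1.67028481 -2.31643108]
-0.2 3.141592653589793 [-5.66392632e-01 -9.50171255e-02  1.61418757e+00 -4.44089210e-16
  1.62242221e+00  1.00440369e+00] [-7.45634753e-01 -3.43569330e-01  1.81487718e+00 -4.44089210e-16
  1.67028481e+00  8.25161574e-01]
-0.2 -3.141592653589793 [-5.66392632e-01 -9.50171255e-02  1.61418757e+00 -4.44089210e-16
  1.62242221e+00  1.00440369e+00] [-7.45634753e-01 -3.43569330e-01  1.81487718e+00 -4.44089210e-16
  1.67028481e+00  8.25161574e-01]
-0.2 -1.5707963267948966 [-0.56639263 -0.09501713  1.61418757  0.          1.62242221 -0.56639263] [-0.74563475 -0.34356933  1.81487718  0.          1.67028481 -0.74563475]
```

```bash
python3 - <<'E'
from h import *
R=[-np.pi/2,0,np.pi]
for n,p in dict(pa=(.47,-.20,.26),pb=(.56,-.28,.26),ha=(.62,.03,.25),hb=(.68,.12,.25)).items():
    move_pose(p,R); snap("wrist",n); print(n,get_clock())
a=np.hstack([cv2.imread(f"pics/{n}.png") for n in("pa","pb")]);b=np.hstack([cv2.imread(f"pics/{n}.png") for n in("ha","hb")])
cv2.imwrite("pics/m1.png",cv2.resize(np.vstack([a,b]),(800,600),interpolation=cv2.INTER_AREA))
E
```

```text
pa 1.7083
pb 2.3083
ha 3.5583
hb 4.1167
```

View pics/m1.png

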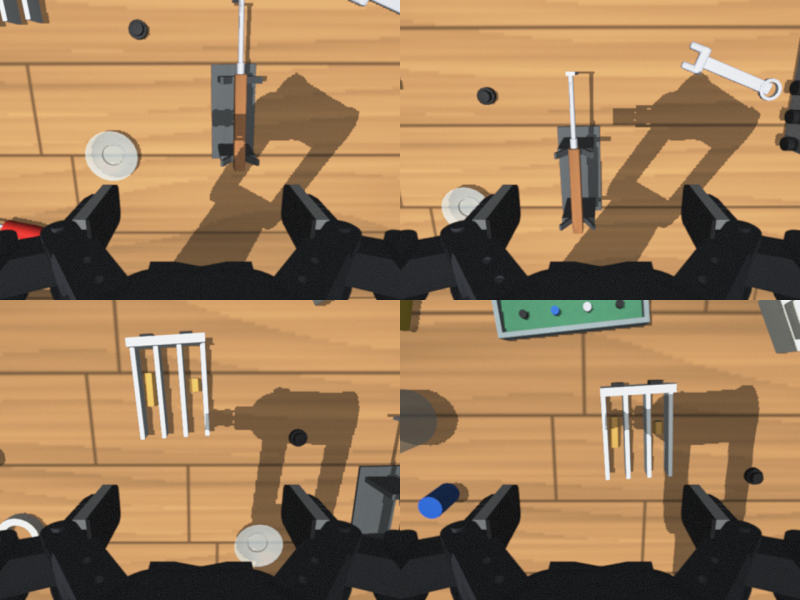

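The wrist views show the handle at mosaic (240,120) in pa and (575,190) in pb. The hook is at (571,73) in pb. The long spacer is in the left slot in ha at (150,390). I'll zoom in next.

```bash
python3 - <<'E'
import cv2,numpy as np
def crop(n,x,y,w,h,s):
    i=cv2.imread(f"pics/{n}.png")[y:y+h,x:x+w]; i=cv2.resize(i,None,fx=s,fy=s,interpolation=cv2.INTER_CUBIC)
    for k in range(0,w,20): cv2.line(i,(k*s,0),(k*s,6 if k%100 else 12),(255,0,255),1)
    for k in range(0,h,20): cv2.line(i,(0,k*s),(6,k*s),(255,0,255),1)
    return i
cv2.imwrite("pics/c1.png",np.hstack([crop("pa",310,0,120,290,2),crop("pb",220,100,120,290,2)]))
cv2.imwrite("pics/c2.png",np.hstack([crop("ha",190,40,160,190,3)[:560,:400*1],crop("hb",310,120,160,190,3)[:560,:400]]))
E
```

```text
(no output)
```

View pics/c1.png

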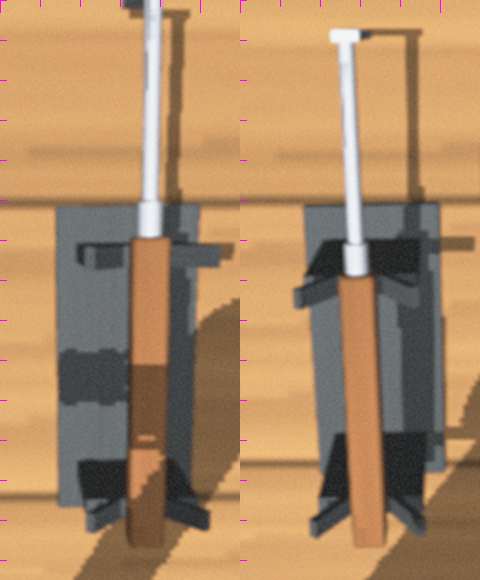

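View pics/c2.png

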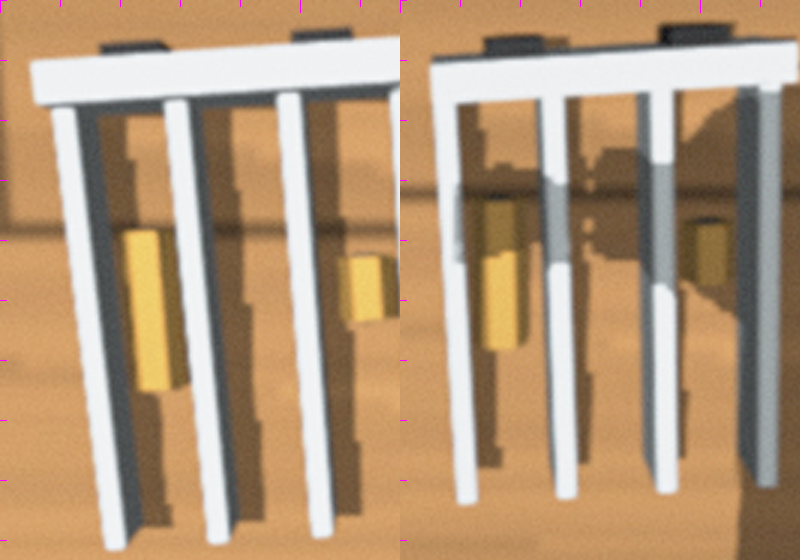

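c1: the handle ends are clear in both views, with pa at crop (151,238) and (146,546), and pb at (357,275) and (370,546). The hook in pb is at (345,36). c2: the fin front ends and both spacers are sharp, with the long spacer's top face centred at (146,310) in ha and (501,275) in hb.

```bash
python3 - <<'E'
from h import *
pa,pb,ha,hb=map(load,("pa","pb","ha","hb"));d=pickle.load(open("f0.pkl","rb"))
A=lambda x,y:(310+x/2,y/2);B=lambda x,y:(220+(x-240)/2,100+y/2)
C=lambda x,y:(190+x/3,40+y/3);D=lambda x,y:(310+(x-400)/3,120+y/3)
def T(n,f,u):
    x,r=tri(f,u);print(n,x.round(4),r);return x
f=T("hfront",[pa,pb],[A(151,238),B(357.5,275)]);r=T("hrear",[pa,pb],[A(146,546),B(370,546)])
print("mid",(f+r)/2,"len",np.linalg.norm(f-r),"yaw",np.arctan2(*(f-r)[1::-1]))
print("hook top plane",onplane(pb,[B(345,36)],.08))
h=[ha,hb]
F=[T("fin",h,[C(*a),D(*b)]) for a,b in(((115,548),(467,502)),((218,542),(566,497)),((321,536),(667,491)))]
T("plate RL",h,[C(31,62),D(432,62)]);T("plate FL",h,[C(36,105),D(434,105)])
v=F[0]-F[2];yaw=np.arctan2(-v[0],v[1]);print("hs yaw",yaw)
c,s=np.cos(yaw),np.sin(yaw);O=F[1][:2]-np.array([c*-.061-s*.015,s*-.061+c*.015]);print("origin",O)
hs=lambda P:np.array([[c,s],[-s,c]])@(P[:2]-O)
for n,(a,b) in dict(longc=((146.5,310),(501.5,275)),longrear=((140,231),(500,200)),longfront=((153,390),(502,349)),short=((366,288),(711,254))).items():
    x=T(n,h,[C(*a),D(*b)]);print("  hs",hs(x).round(4))
print(onplane(ha,[C(153,390),C(140,231)],.014).round(4),onplane(hb,[D(502,349),D(500,200)],.014).round(4))
print("plate corner in hs", )
E
```

```text
hfront [ 0.5318 -0.248   0.0776] [np.float64(0.1), np.float64(0.1)]
hrear [ 0.4133 -0.2501  0.0809] [np.float64(0.1), np.float64(0.1)]
mid [ 0.47251887 -0.2490933   0.07922726] len 0.1185746959745551 yaw 0.017671630163631318
hook top plane [[ 0.62229247 -0.24627465  0.08      ]]
fin [0.5947 0.1089 0.0299] [np.float64(0.1), np.float64(0.1)]
fin [0.5963 0.0791 0.0297] [np.float64(0.1), np.float64(0.1)]
fin [0.5984 0.0492 0.0307] [np.float64(0.1), np.float64(0.1)]
plate RL [0.7252 0.1194 0.0447] [np.float64(0.3), np.float64(0.3)]
plate FL [0.7144 0.1186 0.0463] [np.float64(0.0), np.float64(0.0)]
hs yaw 0.06208627642242171
origin [0.65809757 0.06793776]
longc [0.6615 0.0987 0.0167] [np.float64(0.1), np.float64(0.1)]
  hs [0.0053 0.0305]
longrear [0.6836 0.0995 0.0155] [np.float64(0.4), np.float64(0.4)]
  hs [0.0274 0.0299]
longfront [0.6385 0.0982 0.0159] [np.float64(0.0), np.float64(0.0)]
  hs [-0.0177  0.0314]
short [0.6672 0.0361 0.0135] [np.float64(0.0), np.float64(0.0)]
  hs [ 0.0071 -0.0323]
[[0.6382 0.0986 0.014 ]
 [0.6832 0.1    0.014 ]] [[0.638  0.0981 0.014 ]
 [0.6836 0.0992 0.014 ]]
plate corner in hs
```

All measurements check out: fin tops 30 mm, plate 45 mm, handle length 118.6 mm, handle top 79 mm, spacer length 45 mm. I'll grasp the pick now.

```bash
cat >> h.py <<'E'
PY=.0177;M=np.array([.4725,-.2491]);G=M+.016*np.array([np.cos(PY),np.sin(PY)]);RG=[-np.pi/2,0,np.pi+PY];ZG=.0555
HO=np.array([.6581,.0679]);HY=.0621;RH=[-np.pi/2,0,np.pi+HY]
def hsw(x,y): return HO+[np.cos(HY)*x-np.sin(HY)*y,np.sin(HY)*x+np.cos(HY)*y]
def st(): print(round(get_clock(),2),np.round(get_tcp_pos(),4),np.round(get_ft_force(),2),round(get_grip_width(),4))
E
python3 - <<'E'
from h import *
move_pose([*G,.17],RG); set_gripper(.05)
print(move_linear([*G,ZG],feed=.1,stop_force=8)); st()
set_gripper(0); st()
move_linear([*G,ZG+.13],feed=.08); st()
p=hsw(.043-.134,.030)
move_linear([*p,ZG+.13],RH,feed=.15); st()
a=snap("wrist","w2");b=snap("scene","s2")
cv2.imwrite("pics/m2.png",np.hstack([cv2.resize(a["frame"],(400,300)),cv2.resize(b["frame"],(400,300))])[:,:,::-1])
c=cv2.resize(a["frame"][0:240,140:460],(800,600),interpolation=cv2.INTER_CUBIC);cv2.imwrite("pics/w2c.png",c[:,:,::-1])
E
```

```text
False
7.41 [ 0.4891 -0.2492  0.0564] [-0.42 -0.93 -0.04] 0.0502
7.83 [ 0.4889 -0.2491  0.0562] [-0.46  1.16  2.12] 0.0126
9.6 [ 0.4882 -0.2487  0.1848] [-0.22  0.48 -1.64] 0.0133
12.08 [0.5654 0.0916 0.1855] [-0.22  0.34 -0.32] 0.0126
```

View pics/m2.png

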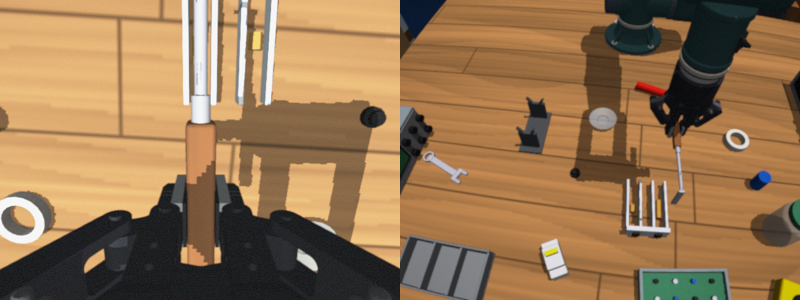

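The pick is held straight and roughly level over the outer slot. I'll check the hook tip by overlaying predicted positions on the scene and top views.

```bash
python3 - <<'E'
from h import *
b=load("s2");t=snap("top","t2")
p=np.array([.5654,.0916]);u=np.array([np.cos(HY),np.sin(HY)]);n=np.array([-u[1],u[0]]);zh=.1855+.0187
P=[[*(p+.134*u+k*n*.005),zh-.055] for k in(-1,1)]+[[*(p-.016*u+.06*u),zh+.007],[*(p+.134*u),zh]]
out=[]
for f in(b,t):
    q=proj(f,P);print(q.round(1));c=q[0].astype(int);s=5;x0,y0=c[0]-40,c[1]-60
    im=cv2.resize(f["frame"][y0:y0+120,x0:x0+80],None,fx=s,fy=s,interpolation=cv2.INTER_CUBIC)[:,:,::-1].copy()
    for a in q: cv2.drawMarker(im,tuple(((a+.5-[x0,y0])*s).astype(int).tolist()),(255,0,255),cv2.MARKER_CROSS,12,1)
    out.append(im)
cv2.imwrite("pics/c3.png",np.hstack(out))
E
```

```text
[[433.3 325.8]
 [441.6 326.3]
 [445.3 233.7]
 [450.4 308. ]]
[[243.5 154.4]
 [237.7 154.8]
 [237.9 198.2]
 [236.  145.1]]
```

View pics/c3.png

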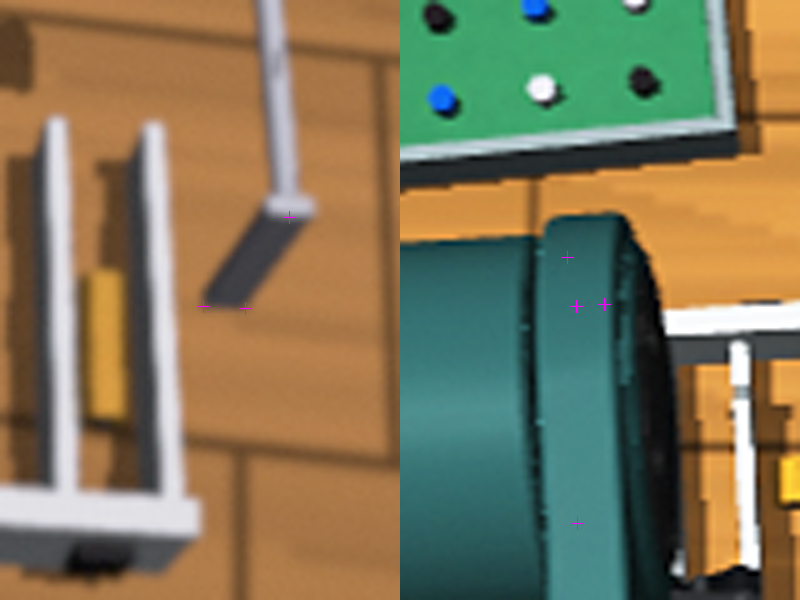

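The predicted hook corners fall on the image within about 1 px in the scene view; the arm hides the hook in the top view. I'll descend and drag.

```bash
python3 - <<'E'
from h import *
p=hsw(.043-.134,.030)
hit=move_linear([*p,.085],feed=.12,stop_force=6);st()
if not hit: hit=move_linear([*p,.041],feed=.05,stop_force=6);st()
print("hit",hit)
if not hit:
    e=hsw(-.071-.134,.030)
    hit=move_linear([*e,.041],feed=.05,stop_force=8);st();print("drag hit",hit)
    dwell(.3)
s=snap("scene","s3");t=snap("top","t3")
cv2.imwrite("pics/m3.png",np.hstack([cv2.resize(s["frame"][230:400,300:480],(425,400)),cv2.resize(t["frame"][120:280,170:320],(375,400))])[:,:,::-1])
E
```

```text
13.22 [0.5662 0.0922 0.0861] [-0.24  0.73 -1.42] 0.0129
14.25 [0.5658 0.0922 0.0414] [ 0.08 -0.17 -1.17] 0.013
hit False
16.68 [0.4517 0.0851 0.041 ] [-0.05 -0.43 -1.41] 0.0131
drag hit False
```

View pics/m3.png

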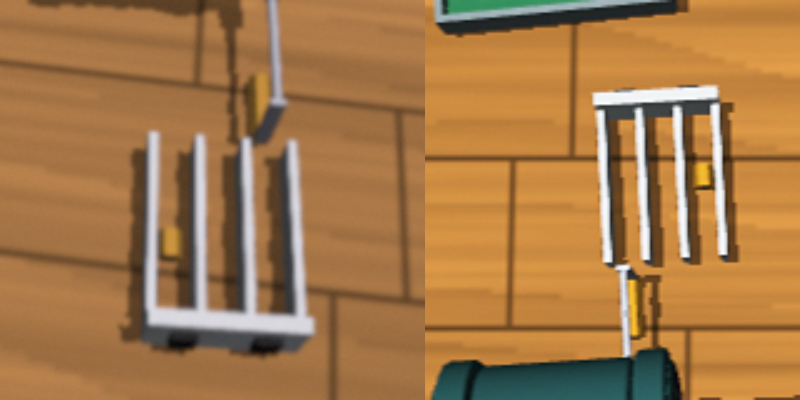

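The long spacer is out in front of the fins with the hook behind it, and the short one hasn't moved. I'll back the hook off, lift, and put the pick back.

```bash
python3 - <<'E'
from h import *
e=hsw(-.065-.134,.030)
move_linear([*e,.041],feed=.04); move_linear([*e,.1855],feed=.1); st()
t=snap("top","t4");s=snap("scene","s4")
move_linear([*G,.1855],RG,feed=.15); dwell(.2); st()
move_linear([*G,.09],feed=.08)
print(move_linear([*G,ZG],feed=.04,stop_force=8)); st()
s=snap("scene","s5")
cv2.imwrite("pics/m4.png",np.hstack([cv2.resize(s["frame"][120:300,150:300],(400,480)),cv2.resize(s["frame"][230:400,300:450],(400,480))])[:,:,::-1])
E
```

```text
18.98 [0.4572 0.0855 0.1846] [ 0.18  0.35 -1.53] 0.0128
21.67 [ 0.4885 -0.2485  0.1856] [ 0.14 -0.13 -1.16] 0.013
True
23.8 [ 0.4879 -0.2484  0.0562] [-0.36 -0.43  3.28] 0.0125
```

View pics/m4.png

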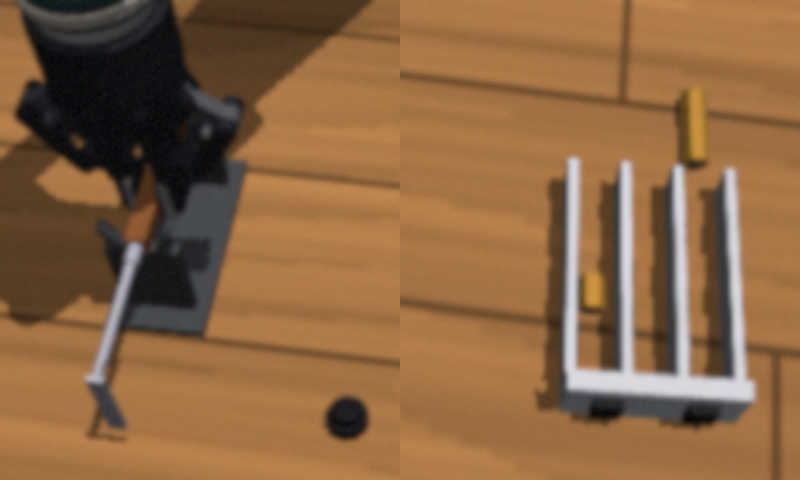

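The handle is back in the rest, with contact at the same height as the grasp. I'll release it, retract, and check from the same camera poses as before.

```bash
python3 - <<'E'
from h import *
set_gripper(.05); st(); move_linear([*G,.17],feed=.1)
R=[-np.pi/2,0,np.pi]
for n,p in dict(qa=(.47,-.20,.26),qb=(.56,-.28,.26)).items():
    move_pose(p,R); dwell(.3); snap("wrist",n)
st();s=snap("scene","s6");d=pickle.load(open("f0.pkl","rb"))
def gold(f):
    h=cv2.cvtColor(f["frame"],cv2.COLOR_RGB2HSV);return cv2.inRange(h,(18,150,90),(28,255,255))
c,sn=np.cos(HY),np.sin(HY)
for n,f in(("s0",d["scene"]),("s6",s)):
    m=gold(f);N,l,stt,cen=cv2.connectedComponentsWithStats(m)
    for i in range(1,N):
        if stt[i,4]>25 and 350<cen[i][0]<440 and 240<cen[i][1]<370:
            P=onplane(f,[cen[i]],.012)[0][:2]-HO;print(n,stt[i,4],"hs",np.round([c*P[0]+sn*P[1],-sn*P[0]+c*P[1]],4))
q=(np.array([(692,92),(697,163)])-[400,0])/[400/150,480/170]+[300,230];P=onplane(s,q,.012)[:,:2]-HO
print("ends hs",(P@np.array([[c,-sn],[sn,c]])).round(4))
o=[]
for n,x,y in(("pa",310,0),("qa",310,0),("pb",220,100),("qb",220,100)): o.append(cv2.resize(load(n)["frame"][y:y+290,x:x+100],(200,580)))
cv2.imwrite("pics/c5.png",np.hstack(o)[:,:,::-1])
E
```

```text
24.29 [ 0.4868 -0.2477  0.0545] [ 0.05  0.17 -0.03] 0.0499
27.34 [ 0.5597 -0.2795  0.2609] [-0.19 -0.1  -0.14] 0.0501
s0 230 hs [0.0038 0.0309]
s0 98 hs [ 0.0067 -0.0312]
s6 206 hs [-0.0957  0.0294]
s6 97 hs [ 0.0069 -0.031 ]
ends hs [[-0.1171  0.0294]
 [-0.072   0.0306]]
```

View pics/c5.png

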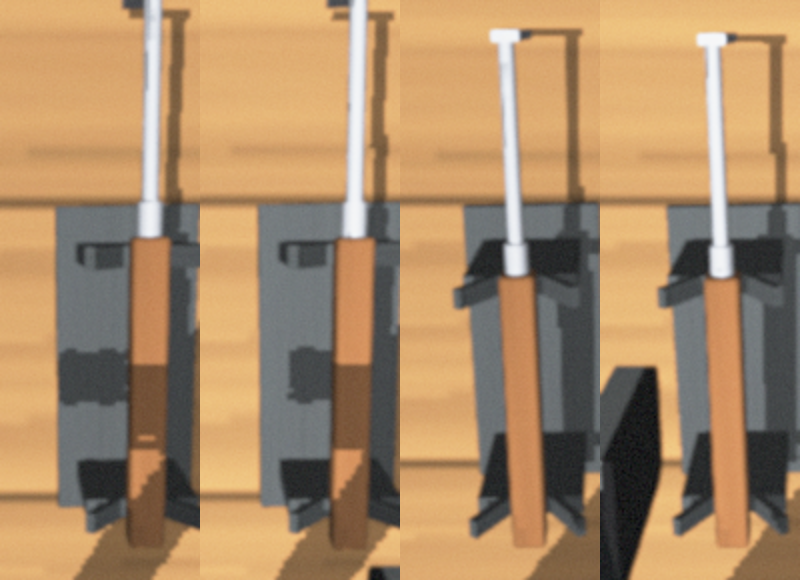

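The pick lies as it did before, within about 1–2 mm. The long spacer is at x = −96 mm and the short one hasn't moved. I'll hand the job in.

```bash
python3 -c "
from h import *
close_job();st()"
```

```text
the job is handed in; nothing more can be done
the job is handed in; nothing more can be done
```

The long spacer now lies on the bench clear in front of the fins, the pick is back in its rest, and I handed the job in after about 27 s of the allowed 51 s. The arm reports no verdict, so this rests on my own last checks.

I gripped the pick at its balance point, lowered the hook behind the long spacer, dragged the spacer out along its slot and laid the pick back.

**Last checks:**
- **Long spacer:** its centre is at about x = −95 mm in the heat sink's frame (limit −82 mm), with its ends at −117 and −72 mm.
- **Short spacer:** it is within about 0.3 mm of its start.
- **Pick:** before-and-after wrist views from the same places match to about 1–2 mm, with no visible tilt.
- **Arm:** it stood clear of everything when I handed in, and the gripper stayed well away from the long spacer throughout.

**Disagreements and gaps:**
- **Lowering the pick:** the last move stopped on its force limit at the grasp height, which I took as the handle seating in the notches.
- **Handle height:** its top measured 79 mm against the nominal 82 mm, within calibration error.
- **Hook check:** the arm hid the hook from the top camera before the descent, so I confirmed its position from the scene camera only.

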